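# Load the bonding press and set its hand nut

### The arm

A 6-joint arm with a two-finger parallel gripper is mounted at the origin on the work surface. World frame = base frame: x ahead of the robot, y to its left, z up, the work surface at z = 0. Lengths are in m, angles in rad, forces in N, time in s.
With the tool pointing down it reaches from about 0.35 to 0.775 m from the base axis. Payload 5.5 kg.
Tool frame: the origin (TCP) lies between the finger pads, 19 mm behind the fingertips; this is the grasp point; z points along the fingers, y is the line along which they close (so a half turn about z gives the same grasp; the last joint's range is limited). The gripper opens to 85 mm and grips with 20 to 120 N. Pads are 22 mm wide; open, the fingers measure 114 mm over their backs; the gripper's body (76 mm by 85 mm) begins 54 mm behind the grasp point. The pads swing forward as they close: fully open they stand 13 mm farther back than shut.
Start: joints at [-1.418, 0.313, 0.046, 1.304, 0, 1.431], TCP at [0.166, -0.551, 0.25] pointing down, gripper open.
Joint ranges: [-2.76, 2.76], [-0.86, 1.69], [-1.03, 1.26], [-2.2, 2.34], [-1.47, 1.5], [-3.14, 3.14]. Speed limits (rad/s): [2.57, 2.57, 3.14, 3.14, 3.14, 3.14].

### API

Orientations are given as a rotation vector (axis times angle).
In Python, from workcell import sense, camera, job_done gives the robot as it stands.
- The arm moves only by the tool jog_arm, never from a script. Its argument "series" is a list of rows, each a list of 7 numbers: the shift along the tool's x, y, z in cm, then the turn, a rotation vector about the tool's x, y, z in degrees, then the finger opening in cm, from 0 to 8.54. In form: [[dx, dy, dz, ax, ay, az, jaw], ...]. A call has 1 to 20 rows; each row is the pose to reach, as a shift and turn from the pose commanded when the call began, along the tool's axes at that moment; what a row does not reach only later rows make up. A row lasts 1/8 s, in which the tool goes at most 62.5 mm and 10.7 degrees, less where a joint would pass 70% of its speed; a pose out of reach is approached as far as the arm can. A call with a gripper value outside its range is refused whole. The fingers move at their own pace and stop on an object; "squeeze" is the grip in N (left out, the last holds). Time passes only in rows, so rows that repeat a pose let the fingers close. It gives the time, the measured TCP pose, the force, the opening and the grip force at its end, in the units of the state.
- sense(): the state, without advancing time (a new reading comes with each control period).
- camera(name): name is "scene" or "top" or "wrist"; returns a dict with "img" (384x512x3 uint8, red, green, blue), "depth" (384x512 float32, m along the optical axis (not along the pixel's ray), 0 where there is no reading), "mtx" (3x3 intrinsics, pixels), "view" (4x4, takes a point from world to camera coordinates). Camera axes: x right, y up, looking along -z (the intrinsics and any distortion apply to the point x, -y, -z); pixel columns grow to the right and rows downward; lengths in m; the calibration is good to about 2 mm. A picture is of the moment at which its call begins.
- job_done(): hands the job in; it is judged then, once.
The state is a dict: "time_s": time; "joints": joint angles; "qd": joint speeds; "joint_torque": joint torques, N m; "tool_pos": TCP position; "orientation": TCP orientation; "force": force on the tool from outside, world axes, zero at the start; "moment": the same for the moment, N m; "gripper_width": finger opening in m; "grasp_force": force on a finger pad.
Only numpy, scipy, OpenCV 4.12 (cv2) and the standard library are available. Lean on these libraries where they do the work, as an engineer would, in place of code of your own. Each camera call takes 0.05 s, during which the arm holds its last target. There are 200 camera calls.

### The job

Lay the small framed display flat, glass up, in the open tray of the bonding press, let go of it, and push the tray fully in. Then screw the press's knurled nut down clockwise until it bottoms out, and back it off a quarter turn. Finish while still gripping the nut there, and leave the other things on the bench where they are.

Things in the scene. Friction and masses are not known exactly. Their poses are not given: they have to be found in the camera images.
- display: Display module: flat metal frame 70 x 40 x 9 mm with a dark glass face on top, about 60 g, on the bench left or right of the press (a plain light-grey battery pack without glass, 62 x 36 x 6 mm, lies on the other side). Origin: centre of its underside; x along the 70 mm side, y along the 40 mm side, z up out of the glass.
- press: Bonding press, fixed: grey base 150 x 180 x 12 mm, two 20 mm steel posts at y = +-80 mm, cross beam 40 mm (x) by 185 mm (y), 100 to 125 mm above the bench. A tray slides under the beam; a spindle with a flat pressure plate hangs from it. Origin: on the bench, on the spindle's axis. The tray opens towards the press's -x (towards the robot, within 12 degrees); y runs along the beam.
- tray (a joint): Sliding tray of the press, m: 0 = fully in (against its stop), about 0.085 to 0.10 at the start, 0.105 = fully out. It moves along the press's x, needs about 2 N to slide and stays where it is left.
- tray_floor (a point): Middle of the tray's floor (top side, 17 mm above the bench); moves with the tray, axes as the press. Inside the tray is 96 mm (x) by 112 mm (y), side and rear walls 10 mm above the floor and 4 mm thick. With the tray in, this point is on the spindle's axis.
- tray_front (a point): Middle of the outer face of the tray's front panel, 37 mm above the bench; the panel is 124 mm wide, 8 mm thick and stands from 13 to 49 mm above the bench. Axes as the press: push it along +x.
- knob (a joint): Knurled hand nut of the press, rad: 0 = screwed down to its hard stop, grows counter-clockwise seen from above (unscrewing), 2.0 to 3.6 at the start, 4.6 at most. Right-hand thread, 4 mm a turn: clockwise from above lowers it. Needs about 0.06 N m to turn, stays where it is left. It is already on its thread.
- knob_grip (a point): Point on the nut's axis at half height of its knurled part: an upright round steel cylinder 38 mm across, 30 mm tall, on a 22 mm neck above the beam. Bottomed out, this point is 152.5 mm above the bench and the knurled part's underside 12.5 mm above the beam. x: along a raised line on the nut's top, turns with it; z up.
- battery: Bystander: light-grey battery pack 62 x 36 x 6 mm, flat on the bench. Origin: centre of its underside.
- tweezers: Bystander: steel tweezers about 150 x 10 x 5 mm lying on the bench. Origin: underside, near the middle.
- pot: Bystander: small white plastic pot 60 mm across, 32 mm tall. Origin: centre of its underside.
- spool: Bystander: solder spool 52 mm across, 35 mm tall, standing on its end. Origin: centre of its underside.
- driver: Bystander: screwdriver 160 mm long lying on the bench. Origin: underside, along its x.
- phone: Bystander: phone 123 x 58 x 8 mm lying on the bench. Origin: centre of its underside.
- flux: Bystander: small white bottle 44 mm across, 100 mm tall. Origin: centre of its underside.
There are look-alikes about, which are no part of the job. There is more than one size of the display; the job needs the middle-sized.

How it is judged:
On the way, in this order (a step that is already met when the one before it is completed fails the run):
1. the display lies flat, glass up, in the tray, let go of (x of display in the frame of tray_floor between -0.03 and 0.03 m and y of display in the frame of tray_floor between -0.04 and 0.04 m and z of display in the frame of tray_floor between -0.004 and 0.004 m and angle between display's own z axis and vertical below 0.12 rad and contact force between the fingers and display below 0.2 N and linear speed of display below 0.02 m/s), for 0.2 s.
2. the tray is fully in with the display in it (value of joint tray below 0.006 m and x of display in the frame of tray_floor between -0.03 and 0.03 m and y of display in the frame of tray_floor between -0.04 and 0.04 m and z of display in the frame of tray_floor between -0.004 and 0.004 m and angle between display's own z axis and vertical below 0.12 rad), for 0.2 s.
3. the nut is screwed down until it bottoms out (value of joint knob below 0.1 rad and value of joint tray below 0.008 m), for 0.1 s.
At the end, for the whole second after the job is handed in: The nut is 73 to 107 degrees back from its stop and still gripped (over 2 N, TCP within 30 mm of knob_grip); the tray is within 8 mm of fully in; the display lies flat (0.12 rad), glass up, on the tray floor, within 30 mm (x) and 40 mm (y) of its middle (value of joint knob between 1.27 and 1.87 rad and contact force between the fingers and knob above 2 N and distance between the grasp point and knob_grip below 0.03 m and value of joint tray below 0.008 m and x of display in the frame of tray_floor between -0.03 and 0.03 m and y of display in the frame of tray_floor between -0.04 and 0.04 m and z of display in the frame of tray_floor between -0.004 and 0.004 m and angle between display's own z axis and vertical below 0.12 rad); the arm keeps its last pose, push and grip.
It fails at once if a bystander on the bench is moved by more than 30 mm (distance of any of battery, tweezers, pot, spool, driver, phone, flux from where it was at the start of the episode above 0.03 m).
It also fails if it takes over 72 s, if anything falls off the work surface, if the arm or the gripper's body presses on something with over 40 N, if the wrist force passes 120 N, or if a joint passes its speed limit or range.

## Working session

There is one attempt and no reset: what is moved stays moved. The work goes in short steps, Python scripts to look and compute and a tool call to move; the robot and the scene stay as the last step left them, time stands still between calls to the robot, and variables do not carry over. Pictures are saved under pics/ and viewed, at most 10 in all, crops included, and the job is handed in when it is done.

Besides the shell and the picture viewer there is one more tool, called after ">>>" in YAML: its name, and indented under it one key for each argument. jog_arm: Moves the arm, as the interface text tells. Its arguments: {"type":"object","properties":{"series":{"type":"array","items":{"type":"array","items":{"type":"number"}}},"squeeze":{"type":"number"}},"required":["series"]}

```bash
mkdir -p pics; cat > h.py <<'E'
import numpy as np, cv2
from workcell import sense, camera, job_done
def shot(n,f):
    c=camera(n); cv2.imwrite('pics/'+f+'.png',c['img'][:,:,::-1]); np.savez('pics/'+f+'.npz',**{k:c[k] for k in('img','depth','mtx','view')}); return c
def load(f): return np.load('pics/'+f+'.npz')
def cloud(c):
    d=c['depth'];K=c['mtx'];h,w=d.shape
    u,v=np.meshgrid(np.arange(w),np.arange(h))
    p=np.stack([(u-K[0,2])/K[0,0]*d,-(v-K[1,2])/K[1,1]*d,-d,np.ones_like(d)],-1)
    return (p@np.linalg.inv(c['view']).T)[...,:3]
E
python3 - <<'E'
from h import *
a=shot('top','t0');b=shot('scene','s0')
print(a['mtx'],a['view'],sense())
E
```

```text
[[393.81120889   0.         251.75564657]
 [  0.         393.81120889 195.50287996]
 [  0.           0.           1.        ]] [[ 0.0293613  -0.99918806  0.02758852 -0.06356443]
 [ 0.99407351  0.03207893  0.10386913 -0.51107881]
 [-0.1046698   0.02437529  0.99420827 -1.05338451]
 [ 0.          0.          0.          1.        ]] {'time_s': 0.1, 'joints': array([-1.41760744e+00,  3.13948260e-01,  4.51039066e-02,  1.30360163e+00,
        1.91074163e-06,  1.43120467e+00]), 'qd': array([-0.00195948, -0.00220451,  0.00216711,  0.00111914,  0.00015362,
        0.00070906]), 'joint_torque': array([ 2.59351778e-03, -4.81726849e+01,  2.99243510e+01,  1.27585340e-02,
       -1.32610835e-04,  1.64441406e-05]), 'tool_pos': array([ 0.16588517, -0.55011335,  0.24918958]), 'orientation': array([-3.10635840e+00, -4.58017117e-01,  1.46078961e-05]), 'force': array([ 0.06214962, -0.16359034, -0.14926153]), 'moment': array([-0.05669562, -0.02196117,  0.0158983 ]), 'grasp_force': 0.0, 'gripper_width': 0.08561516656554287}
```

View pics/t0.png

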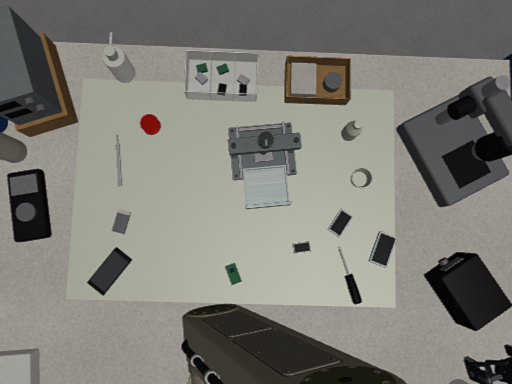

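View pics/s0.png

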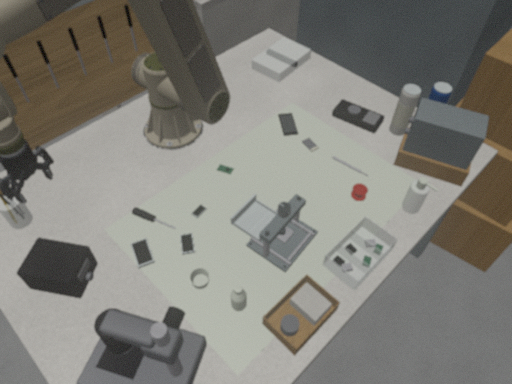

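Top view: there are three glass-faced modules, at (301,247) small, (340,222) middle and (382,249) large. The battery is at (121,222), the press at about (265,140) with its tray out at (267,187). The middle one should be the 70 x 40 mm display, so I'll measure all three and confirm in a crop.

```bash
python3 - <<'E'
from h import *
c=load('t0');P=cloud(c);im=c['img']
cv2.imwrite('pics/crop1.png',cv2.resize(im[195:285,280:410][:,:,::-1],None,fx=6,fy=6,interpolation=cv2.INTER_CUBIC))
cv2.imwrite('pics/crop2.png',cv2.resize(im[115:220,215:315][:,:,::-1],None,fx=5.5,fy=5.5,interpolation=cv2.INTER_CUBIC))
bg=np.median(im[150:240,320:345].reshape(-1,3),0)
df=np.abs(im.astype(int)-bg).sum(2)
for n,(u,v,r) in dict(small=(301,247,14),mid=(340,222,20),big=(382,249,24),bat=(121,222,18)).items():
    m=np.zeros(df.shape,np.uint8);m[v-r:v+r,u-r:u+r]=df[v-r:v+r,u-r:u+r]>90
    k,l,s,_=cv2.connectedComponentsWithStats(m);i=1+np.argmax(s[1:,4]);q=P[l==i]
    r_=cv2.minAreaRect((q[:,:2]*1000).astype(np.float32));print(n,s[i,4],r_,q[:,2].mean(), cv2.boxPoints(r_).round().tolist())
# knob, beam
for n,(u,v,r,z0,z1) in dict(knob=(265,140,22,.155,.2),beam=(265,143,45,.115,.13),panel=(267,190,40,.042,.056)).items():
    q=P[v-r:v+r,u-r:u+r].reshape(-1,3);q=q[(q[:,2]>z0)&(q[:,2]<z1)]
    print(n,len(q),cv2.minAreaRect((q[:,:2]*1000).astype(np.float32)) if len(q)>3 else '',q.mean(0))
E
```

```text
small 154 ((376.0263366699219, -188.99240112304688), (28.22441291809082, 48.077178955078125), 8.535177230834961) 0.006938909869845974 [[359.0, -167.0], [366.0, -215.0], [394.0, -211.0], [386.0, -163.0]]
mid 328 ((412.2475280761719, -181.021240234375), (70.31033325195312, 312.33514404296875), 17.197059631347656) 0.01337555840609071 [[332.0, -42.0], [425.0, -341.0], [492.0, -320.0], [400.0, -21.0]]
big 551 ((409.0888671875, -237.59173583984375), (422.32720947265625, 94.22941589355469), 79.9203109741211) 0.01647638746065343 [[326.0, -437.0], [419.0, -454.0], [492.0, -38.0], [400.0, -21.0]]
bat 283 ((428.76483154296875, 158.287353515625), (60.74074935913086, 359.03887939453125), 0.4032723605632782) 0.009311318599591766 [[397.0, 338.0], [400.0, -21.0], [460.0, -21.0], [458.0, 338.0]]
knob 212 ((637.4717407226562, -72.51531219482422), (38.712974548339844, 36.61771011352539), 43.52180099487305) [ 0.63672453 -0.07267414  0.16881789]
beam 932 ((637.96337890625, -73.15998077392578), (41.57870101928711, 184.8855743408203), 7.426045894622803) [ 0.63560091 -0.07200926  0.1247748 ]
panel 174 ((557.1006469726562, -83.68443298339844), (147.52706909179688, 164.48382568359375), 7.062346935272217) [ 0.51292406 -0.09017295  0.04853459]
```

View pics/crop1.png

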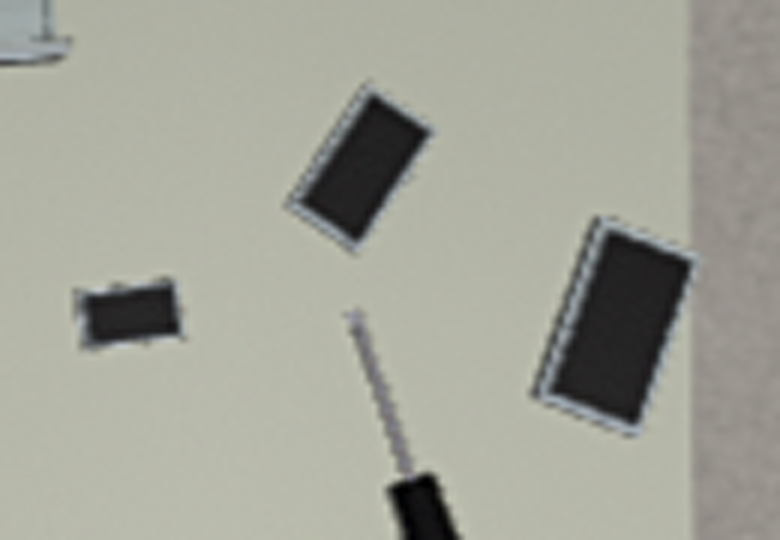

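View pics/crop2.png

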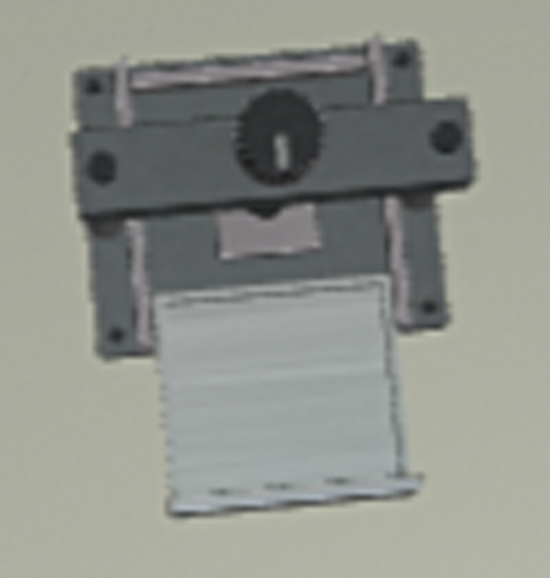

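The crop shows three modules: small at about (301,247), middle at (340,222) and large at (382,249). The middle one fits, and its size is checked next. The second crop shows the press, with the knob at (265,140) and the empty tray out.

```bash
python3 - <<'E'
from h import *
c=load('t0');P=cloud(c);im=c['img'];d=c['depth']
bg=np.median(im[150:240,320:345].reshape(-1,3),0)
df=np.abs(im.astype(int)-bg).sum(2)
for n,(u,v,r) in dict(small=(301,247,14),mid=(340,222,18),big=(382,249,22),bat=(121,222,18),pot=(361,178,15),flux=(352,130,15),driver=(350,275,28)).items():
    m=np.zeros(df.shape,np.uint8);m[v-r:v+r,u-r:u+r]=(df[v-r:v+r,u-r:u+r]>70)&(d[v-r:v+r,u-r:u+r]>.5)
    k,l,s,_=cv2.connectedComponentsWithStats(m);i=1+np.argmax(s[1:,4]);q=P[l==i];
    z=q[:,2];q=q[(z<.12)&(z>-.02)]
    r_=cv2.minAreaRect((q[:,:2]*1000).astype(np.float32));print(n,len(q),r_,np.median(q[:,2]), cv2.boxPoints(r_).round().tolist())
q=P[150:230,227:310].reshape(-1,3);q=q[(q[:,2]>.042)&(q[:,2]<.056)&(q[:,0]<.54)&(q[:,0]>.45)]
print('panel',cv2.minAreaRect((q[:,:2]*1000).astype(np.float32)),q[:,2].max())
k=P[118:160,245:288].reshape(-1,3);print('knobtop',np.median(k[k[:,2]>.155][:,2]))
E
```

```text
small 163 ((375.8313293457031, -188.7779998779297), (28.8785457611084, 47.98503112792969), 9.693870544433594) 0.007108105278060384 [[358.0, -168.0], [366.0, -215.0], [394.0, -210.0], [386.0, -163.0]]
mid 335 ((446.5911560058594, -295.0602111816406), (39.09385299682617, 68.27892303466797), 57.983673095703125) 0.010301263545174688 [[407.0, -294.0], [465.0, -330.0], [486.0, -297.0], [428.0, -260.0]]
big 572 ((373.4555358886719, -421.41693115234375), (69.26927947998047, 88.93753814697266), 68.47982025146484) 0.012616893541149476 [[319.0, -437.0], [402.0, -470.0], [428.0, -406.0], [345.0, -373.0]]
bat 300 ((431.787841796875, 311.6322021484375), (40.42863464355469, 63.45517349243164), 76.37890625) 0.005564208768221612 [[396.0, 299.0], [458.0, 285.0], [467.0, 324.0], [406.0, 339.0]]
pot 182 ((572.33984375, -348.8963317871094), (54.1609001159668, 57.711669921875), 5.916685581207275) 0.02011448955883466 [[542.0, -323.0], [548.0, -380.0], [602.0, -375.0], [596.0, -317.0]]
flux 284 ((709.7753295898438, -325.56640625), (46.916404724121094, 67.3510971069336), 46.01393508911133) 0.0633637828682928 [[669.0, -319.0], [718.0, -366.0], [750.0, -332.0], [702.0, -285.0]]
driver 372 ((302.04107666015625, -318.69244384765625), (162.79518127441406, 30.46089744567871), 21.412540435791016) 0.022278776078480167 [[221.0, -334.0], [232.0, -363.0], [383.0, -303.0], [372.0, -275.0]]
panel ((488.0733947753906, -92.5880126953125), (8.330636978149414, 121.28511047363281), 7.062347412109375) 0.05383173880109804
knobtop 0.1695124216536381
```

The middle module measures 39 x 68 mm, centred at (0.447, -0.295) with its long axis at 148°, so it is the display. Next I'll write a helper for the jog numbers.

```bash
cat >> h.py <<'E'
from scipy.spatial.transform import Rotation as R
def plan(x,y,z,yaw):
    s=sense();R0=R.from_rotvec(s['orientation']);a=np.radians(yaw)
    T=R.from_matrix(np.array([[np.cos(a),np.sin(a),0],[np.sin(a),-np.cos(a),0],[0,0,-1]]))
    print('d cm',(R0.inv().apply(np.array([x,y,z])-s['tool_pos'])*100).round(2),'rot',np.degrees((R0.inv()*T).as_rotvec()).round(1),
     'yaw now',np.degrees(np.arctan2(*R0.as_matrix()[[1,0],0])).round(1),'t',s['time_s'],'q',s['joints'].round(2),'pos',s['tool_pos'].round(4),'F',s['force'].round(1),'w',round(s['gripper_width'],4),'g',s['grasp_force'])
E
python3 -c "
from h import *
plan(.4466,-.295,.12,148)"
```

```text
d cm [ 34.24 -16.3   12.95] rot [-0.000e+00 -1.000e-01 -1.312e+02] yaw now 16.8 t 0.1 q [-1.42  0.31  0.05  1.3   0.    1.43] pos [ 0.1659 -0.5501  0.2492] F [ 0.1 -0.2 -0.1] w 0.0856 g 0.0
```

>>> jog_arm:
  series:
    - [5,-2.4,1.0,0,0,-10,6]
    - [10,-4.8,2,0,0,-20,6]
    - [15,-7.2,4,0,0,-30,6]
    - [20,-9.6,6,0,0,-40,6]
    - [24,-11.5,8,0,0,-50,6]
    - [28,-13.4,10,0,0,-60,6]
    - [31,-14.8,11,0,0,-70,6]
    - [34.2,-16.3,12,0,0,-80,6]
    - [34.2,-16.3,12.9,0,0,-90,6]
    - [34.2,-16.3,12.9,0,0,-100,6]
    - [34.2,-16.3,12.9,0,0,-110,6]
    - [34.2,-16.3,12.9,0,0,-120,6]
    - [34.2,-16.3,12.9,0,0,-131.2,6]
    - [34.2,-16.3,12.9,0,0,-131.2,6]
    - [34.2,-16.3,12.9,0,0,-131.2,6]

```text
time_s: 1.98
tool_pos: [0.4462, -0.2957, 0.1208]
orientation: [-0.871, -3.018, -0.0]
force: [0.1, -0.8, 0.2]
gripper_width: 0.0601
grasp_force: 0.0
```

```bash
python3 -c "
from h import *
plan(.4466,-.295,.022,148)
c=shot('wrist','w1')"
```

```text
d cm [-0.    0.08  9.88] rot [ 0.  -0.  -0.2] yaw now 147.8 t 1.975 q [-0.74  0.31 -0.28  0.98 -0.   -0.17] pos [ 0.4462 -0.2957  0.1208] F [ 0.1 -0.8  0.2] w 0.0601 g 0.0
```

View pics/w1.png

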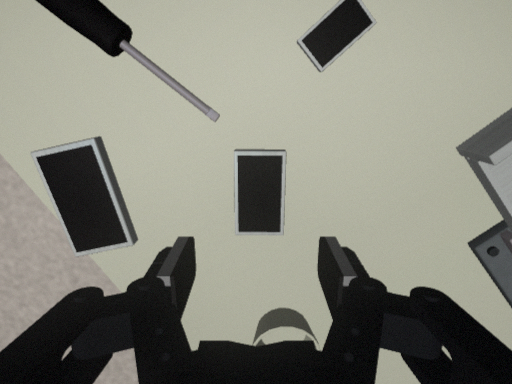

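The wrist view shows the display square to the fingers, at about (260,192) against a finger midline of about 257. Descending.

>>> jog_arm:
  series:
    - [0,0.1,3,0,0,0,6]
    - [0,0.1,6,0,0,0,6]
    - [0,0.1,8,0,0,0,6]
    - [0,0.1,9,0,0,0,6]
    - [0,0.1,9.5,0,0,0,6]
    - [0,0.1,9.8,0,0,0,6]
    - [0,0.1,9.8,0,0,0,6]
    - [0,0.1,9.8,0,0,0,6]

```text
time_s: 3.02
tool_pos: [0.4472, -0.2953, 0.0236]
orientation: [0.866, 3.019, -0.001]
force: [-0.7, 0.5, 1.3]
gripper_width: 0.0599
grasp_force: 0.0
```

>>> jog_arm:
  series:
    - [0,0,0,0,0,0,3.5]
    - [0,0,0,0,0,0,3.5]
    - [0,0,0,0,0,0,3.5]
    - [0,0,0,0,0,0,3.5]
    - [0,0,0,0,0,0,3.5]
    - [0,0,0,0,0,0,3.5]
  squeeze: 30

```text
time_s: 3.78
tool_pos: [0.4472, -0.2952, 0.0236]
orientation: [0.866, 3.019, -0.001]
force: [-1.1, 1.5, 5.9]
gripper_width: 0.0384
grasp_force: 30.0
```

>>> jog_arm:
  series:
    - [0,0,-1,0,0,0,3.5]
    - [0,0,-3,0,0,0,3.5]
    - [0,0,-6,0,0,0,3.5]
    - [0,0,-8,0,0,0,3.5]
    - [0,0,-8,0,0,0,3.5]
    - [0,0,-8,0,0,0,3.5]

```text
time_s: 4.53
tool_pos: [0.4465, -0.2947, 0.1024]
orientation: [-0.866, -3.019, -0.0]
force: [-1.1, 0.3, -0.4]
gripper_width: 0.0386
grasp_force: 30.2
```

```bash
python3 -c "
from h import *
plan(.5396,-.0859,.10,187.4)
c=shot('wrist','w2')"
```

```text
d cm [ 3.18 22.64  0.24] rot [  0.   -0.  -39.4] yaw now 148.0 t 4.525 q [-0.73  0.33 -0.31  0.93 -0.   -0.17] pos [ 0.4465 -0.2947  0.1024] F [-1.1  0.3 -0.4] w 0.0386 g 30.248467326164246
```

View pics/w2.png

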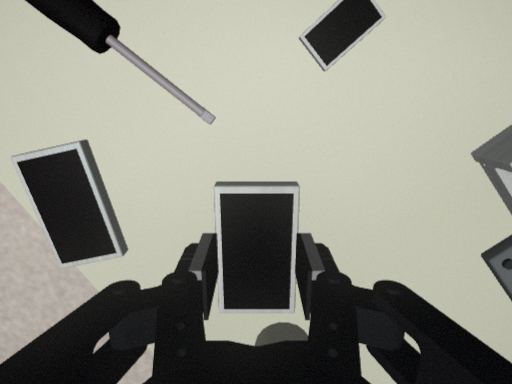

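Held level at about (257,248). I'll measure the hold offset and check the tray's middle before placing.

```bash
python3 - <<'E'
from h import *
c=load('w2');P=cloud(c);t=sense()['tool_pos']
q=P[175:320,210:305].reshape(-1,3);q=q[(q[:,2]>.075)&(q[:,2]<.105)]
r=cv2.minAreaRect((q[:,:2]*1000).astype(np.float32));print(r,np.median(q[:,2]),'tcp',t)
# tray in press frame about (637.2,-72.7), yaw 7.4
c=load('t0');Q=cloud(c)[120:225,225:315].reshape(-1,3)
a=np.radians(7.4);d=Q[:,:2]-[.6372,-.0727];X=d@[np.cos(a),np.sin(a)];Y=d@[-np.sin(a),np.cos(a)];z=Q[:,2]
m=(X<-.03)&(X>-.17)&(abs(Y)<.075)
f=m&(abs(z-.017)<.004)&(X<-.04);print('floor X',np.percentile(X[f],[1,5,50,95,99]),'Y',np.percentile(Y[f],[1,5,50,95,99]),np.median(z[f]))
f=m&(z>.04)&(z<.056);print('panel X',np.percentile(X[f],[2,50,98]),'Y',np.percentile(Y[f],[2,50,98]))
f=m&(abs(z-.027)<.003);print('walls X',np.percentile(X[f],[2,50,98]),'Y',np.percentile(Y[f],[2,98]))
E
```

```text
((446.93060302734375, -294.0579833984375), (44.61099624633789, 70.45121002197266), 58.05852127075195) 0.08688988032611522 tcp [ 0.44629627 -0.29443532  0.10199444]
floor X [-0.14324981 -0.13934499 -0.09378397 -0.04995458 -0.04638004] Y [-0.05605966 -0.05143507 -0.0004754   0.05088654  0.05978098] 0.017278465163713785
panel X [-0.15456246 -0.15076424 -0.14654706] Y [-0.0590577   0.00037596  0.0594749 ]
walls X [-0.15421196 -0.05738341 -0.03329265] Y [-0.06704814  0.06681331]
```

>>> jog_arm:
  series:
    - [0.8,5,0.2,0,0,-10,3.5]
    - [1.6,10,0.2,0,0,-20,3.5]
    - [2.4,15,0.2,0,0,-30,3.5]
    - [2.9,19,0.2,0,0,-39.4,3.5]
    - [3.2,21.5,0.2,0,0,-39.4,3.5]
    - [3.2,22.7,0.2,0,0,-39.4,3.5]
    - [3.2,22.7,2,0,0,-39.4,3.5]
    - [3.2,22.7,4,0,0,-39.4,3.5]
    - [3.2,22.7,5,0,0,-39.4,3.5]
    - [3.2,22.7,5.5,0,0,-39.4,3.5]
    - [3.2,22.7,5.5,0,0,-39.4,3.5]
    - [3.2,22.7,5.5,0,0,-39.4,3.5]

```text
time_s: 6.08
tool_pos: [0.5406, -0.0858, 0.0486]
orientation: [-0.202, 3.134, -0.001]
force: [-0.0, 0.4, -0.6]
gripper_width: 0.0388
grasp_force: 30.3
```

```bash
python3 -c "
from h import *
plan(.540,-.0855,.0415,187.4)"
```

```text
d cm [0.06 0.04 0.71] rot [-0.   0.1 -0. ] yaw now -172.6 t 6.075 q [-0.3   0.4  -0.35  0.82 -0.   -0.43] pos [ 0.5406 -0.0858  0.0486] F [-0.   0.4 -0.6] w 0.0388 g 30.309789776802063
```

Lower, release, lift.

>>> jog_arm:
  series:
    - [0,0,0.4,0,0,0,3.5]
    - [0,0,0.7,0,0,0,3.5]
    - [0,0,0.7,0,0,0,3.5]
    - [0,0,0.7,0,0,0,3.5]
    - [0,0,0.7,0,0,0,5.5]
    - [0,0,0.7,0,0,0,5.5]
    - [0,0,0.7,0,0,0,5.5]
    - [0,0,0.7,0,0,0,5.5]
    - [0,0,-1,0,0,0,5.5]
    - [0,0,-4,0,0,0,5.5]
    - [0,0,-7,0,0,0,5.5]
    - [0,0,-7,0,0,0,5.5]

```text
time_s: 7.58
tool_pos: [0.542, -0.0861, 0.1205]
orientation: [-0.202, 3.13, -0.003]
force: [0.6, 1.1, -0.6]
gripper_width: 0.0552
grasp_force: 0.0
```

```bash
python3 - <<'E'
from h import *
c=shot('wrist','w3');a=np.radians(7.4)
P=cloud(c);im=c['img'];u=(im.max(2)<70)&(P[...,2]>.018)&(P[...,2]<.035)&(c['depth']>0)
k,l,s,_=cv2.connectedComponentsWithStats(u.astype(np.uint8));i=1+np.argmax(s[1:,4]);q=P[l==i]
print(cv2.minAreaRect((q[:,:2]*1000).astype(np.float32)),np.median(q[:,2]),np.polyfit(q[:,0],q[:,2],1))
n=np.array([np.cos(a),np.sin(a)])
p=np.array([.6372,-.0727])-.19*n
plan(*p,.12,187.4)
E
```

```text
((541.1971435546875, -84.72736358642578), (62.902156829833984, 33.520225524902344), 7.5560994148254395) 0.025220804572110025 [-0.00111798  0.02581804]
d cm [ 9.29  0.06 -0.13] rot [-0.1  0.1 -0. ] yaw now -172.6 t 7.625 q [-0.3   0.33 -0.26  0.98 -0.   -0.43] pos [ 0.541  -0.0858  0.1189] F [-0.5  0.8 -0.6] w 0.0551 g 0.0
```

View pics/w3.png

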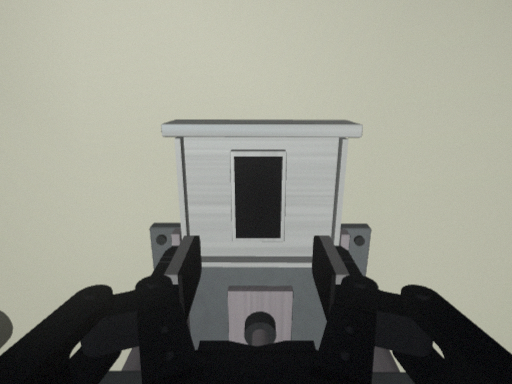

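The display lies flat and centred in the tray at (258,197), centre (0.541, -0.085). Next I'll close the fingers, back off in front of the panel, tilt 20° so the body clears the beam, and go down.

>>> jog_arm:
  series:
    - [4,0,0,0,-5,0,0]
    - [8,0,0,0,-12,0,0]
    - [10,0,0,0,-20,0,0]
    - [10,0,2,0,-20,0,0]
    - [10,0,5,0,-20,0,0]
    - [10,0,7,0,-20,0,0]
    - [10,0,7.1,0,-20,0,0]
    - [9,0,7.1,0,-20,0,0]
    - [8.5,0,7.1,0,-20,0,0]
    - [8.5,0,7.1,0,-20,0,0]

```text
time_s: 8.88
tool_pos: [0.4571, -0.0967, 0.0478]
orientation: [-0.181, 2.786, 0.03]
force: [-1.1, -0.5, -0.3]
gripper_width: 0.0
grasp_force: 0.0
```

```bash
python3 - <<'E'
from h import *
a=np.radians(7.4);n=np.array([np.cos(a),np.sin(a)]);p=np.array([.6372,-.0727])
s=sense();print((s['tool_pos'][:2]-p)@n,(s['tool_pos'][:2]-p)@[-n[1],n[0]],s['tool_pos'],s['force'],s['gripper_width'])
R0=R.from_rotvec(s['orientation']);print('press x in tool',R0.inv().apply([*n,0]),R0.inv().apply([0,0,1]))
E
```

```text
-0.1816757780629886 -0.0006356455151629165 [ 0.45711924 -0.09672939  0.04780323] [-1.06700193 -0.4578839  -0.28508666] 2.737125828786873e-05
press x in tool [-9.39181102e-01 -3.44029664e-04  3.43422100e-01] [-0.34342146 -0.00122996 -0.93918059]
```

>>> jog_arm:
  series:
    - [-0.47,0,0.17,0,0,0,0]
    - [-0.94,0,0.34,0,0,0,0]
    - [-1.88,0,0.69,0,0,0,0]
    - [-2.82,0,1.03,0,0,0,0]
    - [-3.76,0,1.37,0,0,0,0]
    - [-4.7,0,1.72,0,0,0,0]
    - [-5.63,0,2.06,0,0,0,0]
    - [-6.57,0,2.4,0,0,0,0]
    - [-7.51,0,2.75,0,0,0,0]
    - [-8.45,0,3.09,0,0,0,0]
    - [-8.92,0,3.26,0,0,0,0]
    - [-9.2,0,3.36,0,0,0,0]
    - [-9.2,0,3.36,0,0,0,0]

```text
time_s: 10.5
tool_pos: [0.5532, -0.0838, 0.0469]
orientation: [-0.18, 2.787, 0.032]
force: [-0.1, -0.3, -0.2]
gripper_width: -0.0003
grasp_force: 0.0
```

>>> jog_arm:
  series:
    - [-0.28,0,0.1,0,0,0,0]
    - [-0.56,0,0.21,0,0,0,0]
    - [-0.75,0,0.27,0,0,0,0]
    - [-0.94,0,0.34,0,0,0,0]
    - [-0.94,0,0.34,0,0,0,0]

```text
time_s: 11.12
tool_pos: [0.5631, -0.0825, 0.0469]
orientation: [-0.18, 2.787, 0.032]
force: [-0.2, 0.5, 0.0]
gripper_width: -0.0002
grasp_force: 0.1
```

```bash
python3 - <<'E'
from h import *
a=np.radians(7.4)
for n in('wrist','scene'):
    c=shot(n,'p_'+n);Q=cloud(c)[c['depth']>0]
    d=Q[:,:2]-[.6372,-.0727];X=d@[np.cos(a),np.sin(a)];Y=d@[-np.sin(a),np.cos(a)];z=Q[:,2]
    f=(z>.035)&(z<.052)&(abs(Y)>.03)&(abs(Y)<.06)&(X<-.02)&(X>-.2);print(n,f.sum(),np.percentile(X[f],[2,10,50,90,98]) if f.any() else '')
E
```

```text
wrist 1676 [-0.06047997 -0.06005941 -0.05936558 -0.05855572 -0.05749503]
scene 58 [-0.05900828 -0.05785175 -0.05290669 -0.05081501 -0.04975724]
```

The tray has moved with the push and is about 3-4 mm from its stop. I'll push until the force rises.

>>> jog_arm:
  series:
    - [-0.19,0,0.07,0,0,0,0]
    - [-0.38,0,0.14,0,0,0,0]
    - [-0.38,0,0.14,0,0,0,0]

```text
time_s: 11.6
tool_pos: [0.5652, -0.0822, 0.0463]
orientation: [-0.178, 2.791, 0.031]
force: [-7.2, -1.3, 5.1]
gripper_width: -0.0002
grasp_force: 4.0
```

>>> jog_arm:
  series:
    - [-0.1,0,0.03,0,0,0,0]
    - [-0.2,0,0.07,0,0,0,0]
    - [-0.28,0,0.1,0,0,0,0]
    - [-0.28,0,0.1,0,0,0,0]

```text
time_s: 12.1
tool_pos: [0.5655, -0.082, 0.0455]
orientation: [-0.177, 2.796, 0.03]
force: [-17.2, -3.5, 12.2]
gripper_width: 0.0003
grasp_force: 8.8
```

The tray is at its stop: force is 17 N and the last push moved it only 0.3 mm. I'll back off, rise and measure the nut.

>>> jog_arm:
  series:
    - [1.9,0,-0.7,0,0,0,0]
    - [4.7,0,-1.7,0,0,0,0]
    - [7,0,-2.6,0,5,0,2]
    - [8,0,-8,0,10,0,6]
    - [8,0,-14,0,15,0,6]
    - [8,0,-19,0,20,0,6]
    - [8,0,-19,0,20,0,6]
    - [8,0,-19,0,20,0,6]

```text
time_s: 13.1
tool_pos: [0.4313, -0.0997, 0.1978]
orientation: [-0.202, 3.134, -0.0]
force: [-0.0, -0.0, -0.2]
gripper_width: 0.0598
grasp_force: 0.0
```

```bash
python3 - <<'E'
from h import *
a=np.radians(7.4)
c=shot('top','t1');P=cloud(c);Q=P[c['depth']>0]
d=Q[:,:2]-[.6372,-.0727];X=d@[np.cos(a),np.sin(a)];Y=d@[-np.sin(a),np.cos(a)];z=Q[:,2]
f=(z>.042)&(z<.055)&(abs(Y)<.06)&(X<-.03)&(X>-.2);print('panel',f.sum(),np.percentile(X[f],[2,50,98]) if f.any() else '')
f=(z>.155)&(z<.18)&(abs(X)<.03)&(abs(Y)<.03);print('knob',f.sum())
if f.sum()>9:print(cv2.minAreaRect((Q[f][:,:2]*1000).astype(np.float32)),np.median(z[f]))
plan(.6372,-.0727,.25,327)
cv2.imwrite('pics/crop3.png',cv2.resize(c['img'][100:230,200:340][:,:,::-1],None,fx=4,fy=4,interpolation=cv2.INTER_CUBIC))
E
```

```text
panel 144 [-0.05946731 -0.05549358 -0.05124586]
knob 212
((637.0282592773438, -72.4100112915039), (38.13488006591797, 37.55918884277344), 50.05982971191406) 0.1692350002867195
d cm [-20.83   0.    -5.3 ] rot [   0.     0.  -139.6] yaw now -172.6 t 13.15 q [-0.41  0.08 -0.37  1.11  0.   -0.54] pos [ 0.4306 -0.0995  0.1971] F [-0.3 -0.  -0.9] w 0.0598 g 0.0
```

View pics/crop3.png

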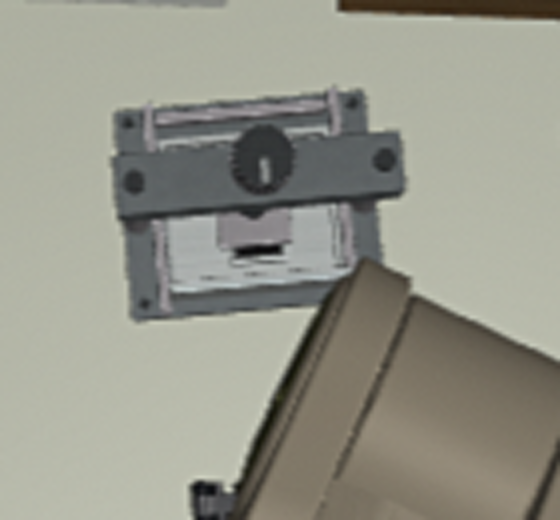

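The crop shows the tray under the beam, with the display's glass at (258,252) beneath the plate. I'll double-check the tray position against the base edges in the same image.

```bash
python3 - <<'E'
from h import *
a=np.radians(7.4)
for nm in('t0','t1'):
    c=load(nm);P=cloud(c);Q=P[c['depth']>0]
    d=Q[:,:2]-[.6372,-.0727];X=d@[np.cos(a),np.sin(a)];Y=d@[-np.sin(a),np.cos(a)];z=Q[:,2]
    def rng(n,f):print(nm,n,f.sum(),'X',np.percentile(X[f],[1,50,99]).round(4),'Y',np.percentile(Y[f],[1,99]).round(4)) if f.sum()>5 else 0
    rng('base',(abs(z-.012)<.002)&(abs(X)<.11)&(abs(Y)<.092)&(abs(Y)>.075))
    rng('base rear',(abs(z-.012)<.002)&(X>.0)&(X<.11)&(abs(Y)<.092))
    rng('beam',(abs(z-.125)<.003)&(abs(X)<.04)&(abs(Y)<.11)&(abs(Y)>.03))
    rng('rear27',(abs(z-.027)<.003)&(X>.03)&(X<.08)&(abs(Y)<.05))
    rng('panel',(z>.046)&(z<.053)&(X<-.03)&(abs(Y)<.055)&(X>-.2))
E
```

```text
t0 base 202 X [-0.0683 -0.0221  0.0786] Y [-0.0901  0.0892]
t0 base rear 270 X [0.0494 0.0617 0.0804] Y [-0.0892  0.0875]
t0 beam 624 X [-0.0189 -0.0003  0.0199] Y [-0.0905  0.0906]
t0 rear27 88 X [0.0642 0.0684 0.0725] Y [-0.047   0.0493]
t0 panel 121 X [-0.1546 -0.1504 -0.1466] Y [-0.0532  0.0543]
t1 base 174 X [-0.068  -0.0187  0.0789] Y [-0.0899  0.0893]
t1 base rear 211 X [0.0499 0.0641 0.0805] Y [-0.0887  0.0879]
t1 beam 636 X [-0.019  -0.0001  0.0202] Y [-0.0909  0.0906]
t1 rear27 117 X [0.0486 0.0667 0.0726] Y [-0.0491  0.0488]
t1 panel 119 X [-0.0595 -0.0553 -0.0513] Y [-0.0531  0.053 ]
```

```bash
python3 - <<'E'
from h import *
a=np.radians(7.4)
for nm in('t0','t1'):
    c=load(nm);P=cloud(c);Q=P[c['depth']>0]
    d=Q[:,:2]-[.6372,-.0727];X=d@[np.cos(a),np.sin(a)];Y=d@[-np.sin(a),np.cos(a)];z=Q[:,2]
    f=(X>.034)&(X<.076)&(abs(Y)<.045)
    for lo in np.arange(.034,.076,.002):
        g=f&(X>=lo)&(X<lo+.002); print(nm,round(lo,3),g.sum(),np.median(z[g]).round(4) if g.any() else '',end='; ')
    print()
E
```

```text
t0 0.034 0 ; t0 0.036 0 ; t0 0.038 0 ; t0 0.04 0 ; t0 0.042 0 ; t0 0.044 0 ; t0 0.046 0 ; t0 0.048 6 0.0147; t0 0.05 8 0.0117; t0 0.052 17 0.012; t0 0.054 14 0.0124; t0 0.056 16 0.0121; t0 0.058 16 0.012; t0 0.06 22 0.013; t0 0.062 19 0.0119; t0 0.064 62 0.0196; t0 0.066 24 0.0261; t0 0.068 23 0.0265; t0 0.07 24 0.0265; t0 0.072 7 0.0249; t0 0.074 1 0.0176; 
t1 0.034 0 ; t1 0.036 0 ; t1 0.038 0 ; t1 0.04 0 ; t1 0.042 0 ; t1 0.044 0 ; t1 0.046 2 0.0206; t1 0.048 29 0.0234; t1 0.05 13 0.0274; t1 0.052 10 0.0263; t1 0.054 0 ; t1 0.056 7 0.0134; t1 0.058 15 0.0129; t1 0.06 20 0.0115; t1 0.062 23 0.0125; t1 0.064 58 0.0179; t1 0.066 27 0.0256; t1 0.068 25 0.0255; t1 0.07 21 0.0265; t1 0.072 9 0.0241; t1 0.074 0 ;
```

The rear wall spans 50-53.5 mm (48-52 nominal), so the tray is fully in. Going above the nut, pre-turned counter-clockwise.

>>> jog_arm:
  series:
    - [-1,0,-3,0,0,-10,7]
    - [-4,0,-5,0,0,-20,7]
    - [-8,0,-5.3,0,0,-30,7]
    - [-12,0,-5.3,0,0,-40,7]
    - [-16,0,-5.3,0,0,-50,7]
    - [-19,0,-5.3,0,0,-60,7]
    - [-20.8,0,-5.3,0,0,-70,7]
    - [-20.8,0,-5.3,0,0,-80,7]
    - [-20.8,0,-5.3,0,0,-90,7]
    - [-20.8,0,-5.3,0,0,-100,7]
    - [-20.8,0,-5.3,0,0,-110,7]
    - [-20.8,0,-5.3,0,0,-120,7]
    - [-20.8,0,-5.3,0,0,-130,7]
    - [-20.8,0,-5.3,0,0,-139.6,7]
    - [-20.8,0,-5.3,0,0,-139.6,7]
    - [-20.8,0,-5.3,0,0,-139.6,7]

```text
time_s: 15.15
tool_pos: [0.6368, -0.0729, 0.2499]
orientation: [3.011, -0.897, -0.003]
force: [0.2, -0.9, 0.4]
gripper_width: 0.0702
grasp_force: 0.0
```

```bash
python3 - <<'E'
from h import *
c=shot('wrist','w4');P=cloud(c);q=P[(P[...,2]>.163)&(P[...,2]<.176)&(c['depth']>0)]
q=q[np.hypot(*(q[:,:2]-[.637,-.0725]).T)<.03]
print(len(q),cv2.minEnclosingCircle((q[:,:2]*1000).astype(np.float32)),np.median(q[:,2]) if len(q) else '')
plan(.637,-.0725,.157,327)
E
```

```text
2293 ((639.4454345703125, -70.98995971679688), 19.794771194458008) 0.16836934213947335
d cm [-0.   -0.04  9.32] rot [ 0.   0.1 -0.2] yaw now -33.2 t 15.2 q [-0.24  0.45  0.24  1.37 -0.   -2.8 ] pos [ 0.6369 -0.0729  0.2502] F [ 0.4  0.  -1.2] w 0.07 g 0.0
```

>>> jog_arm:
  series:
    - [0.05,-0.13,3,0,0,0,7]
    - [0.05,-0.13,6,0,0,0,7]
    - [0.05,-0.13,8,0,0,0,7]
    - [0.05,-0.13,9,0,0,0,7]
    - [0.05,-0.13,9.3,0,0,0,7]
    - [0.05,-0.13,9.3,0,0,0,7]
    - [0.05,-0.13,9.3,0,0,0,3.4]
    - [0.05,-0.13,9.3,0,0,0,3.4]
    - [0.05,-0.13,9.3,0,0,0,3.4]
    - [0.05,-0.13,9.3,0,0,0,3.4]
    - [0.05,-0.13,9.3,0,0,0,3.4]
    - [0.05,-0.13,9.3,0,0,0,3.4]
  squeeze: 40

```text
time_s: 16.7
tool_pos: [0.6394, -0.0713, 0.1594]
orientation: [-3.011, 0.891, -0.004]
force: [2.7, 4.7, 4.9]
gripper_width: 0.0368
grasp_force: 41.0
```

```bash
python3 -c "
from h import *
s=sense();print(s['moment']);plan(.638,-.072,.157,327)"
```

```text
[ 0.88288557 -0.34171478 -0.02101715]
d cm [-0.08  0.14  0.24] rot [-0.2 -0.1  0. ] yaw now -33.0 t 16.7 q [-0.24  0.48  0.07  1.16  0.   -2.8 ] pos [ 0.6394 -0.0713  0.1594] F [2.7 4.7 4.9] w 0.0368 g 41.002920269966125
```

Gripped, and the pads settled on an axis near (0.639, -0.071). I'll turn clockwise with that centring correction.

>>> jog_arm:
  series:
    - [0.06,-0.14,0,0,0,0,3.4]
    - [0.06,-0.14,0,0,0,8,3.4]
    - [0.06,-0.14,0.02,0,0,16,3.4]
    - [0.06,-0.14,0.03,0,0,24,3.4]
    - [0.06,-0.14,0.04,0,0,32,3.4]
    - [0.06,-0.14,0.05,0,0,40,3.4]
    - [0.06,-0.14,0.05,0,0,48,3.4]
    - [0.06,-0.14,0.06,0,0,56,3.4]
    - [0.06,-0.14,0.07,0,0,64,3.4]
    - [0.06,-0.14,0.08,0,0,72,3.4]
    - [0.06,-0.14,0.09,0,0,80,3.4]
    - [0.06,-0.14,0.1,0,0,88,3.4]
    - [0.06,-0.14,0.1,0,0,88,3.4]

```text
time_s: 18.32
tool_pos: [0.6397, -0.0711, 0.1584]
orientation: [-1.545, 2.735, -0.001]
force: [-1.4, 2.6, 6.9]
gripper_width: 0.037
grasp_force: 41.3
```

```bash
python3 -c "
from h import *
s=sense();print(s['moment']);plan(.639,-.0715,.157,327)
c=shot('top','t2');cv2.imwrite('pics/crop4.png',cv2.resize(c['img'][100:230,200:340][:,:,::-1],None,fx=4,fy=4,interpolation=cv2.INTER_CUBIC))"
```

```text
[ 0.64033818  0.30662649 -0.07708428]
d cm [0.07 0.03 0.14] rot [ -0.1  -0.  -88.1] yaw now -121.1 t 18.325 q [-0.24  0.48  0.07  1.16  0.   -1.26] pos [ 0.6397 -0.0711  0.1584] F [-1.4  2.6  6.9] w 0.037 g 41.25020384788513
```

>>> jog_arm:
  series:
    - [0,0,0,0,0,8,3.4]
    - [0,0,0.02,0,0,16,3.4]
    - [0,0,0.03,0,0,24,3.4]
    - [0,0,0.04,0,0,32,3.4]
    - [0,0,0.05,0,0,32,3.4]

```text
time_s: 19.0
tool_pos: [0.6397, -0.0711, 0.158]
orientation: [-0.731, 3.054, -0.001]
force: [-0.4, 2.4, 7.7]
gripper_width: 0.0368
grasp_force: 41.3
```

```bash
python3 -c "
from h import *
s=sense();print(s['moment'],s['joint_torque'][5]);plan(.639,-.0715,.157,327)"
```

```text
[ 0.67838139  0.28906155 -0.03949211] 0.2787584625184536
d cm [ 0.09 -0.01  0.1 ] rot [-1.000e-01  0.000e+00 -1.201e+02] yaw now -153.1 t 19.0 q [-0.24  0.48  0.07  1.16  0.   -0.71] pos [ 0.6397 -0.0711  0.158 ] F [-0.4  2.4  7.7] w 0.0368 g 41.310213804244995
```

>>> jog_arm:
  series:
    - [0,0,0,0,0,8,3.4]
    - [0,0,0.02,0,0,16,3.4]
    - [0,0,0.03,0,0,24,3.4]
    - [0,0,0.03,0,0,24,3.4]

```text
time_s: 19.5
tool_pos: [0.6398, -0.0711, 0.1577]
orientation: [-0.08, 3.139, -0.0]
force: [-1.4, 2.6, 7.1]
gripper_width: 0.037
grasp_force: 41.3
```

```bash
python3 -c "
from h import *
s=sense();print(s['moment'],s['joint_torque'][5]);plan(.639,-.0715,.157,327)"
```

```text
[ 0.65223045  0.27929402 -0.07942507] 0.2788718417286873
d cm [ 0.08 -0.04  0.07] rot [-1.000e-01  0.000e+00 -1.441e+02] yaw now -177.1 t 19.5 q [-0.24  0.48  0.07  1.16  0.   -0.29] pos [ 0.6398 -0.0711  0.1577] F [-1.4  2.6  7.1] w 0.037 g 41.308990716934204
```

>>> jog_arm:
  series:
    - [0,0,0,0,0,8,3.4]
    - [0,0,0.02,0,0,16,3.4]
    - [0,0,0.02,0,0,16,3.4]

```text
time_s: 19.88
tool_pos: [0.6398, -0.0711, 0.1576]
orientation: [0.358, 3.12, 0.0]
force: [-0.7, 3.2, 7.0]
gripper_width: 0.0372
grasp_force: 41.3
```

```bash
python3 -c "
from h import *
s=sense();print(s['moment'],s['joint_torque'][5]);plan(.639,-.0715,.157,327)"
```

```text
[ 0.66691771  0.22287193 -0.07195844] 0.278826467692852
d cm [ 0.07 -0.05  0.06] rot [-1.000e-01  0.000e+00 -1.601e+02] yaw now 166.9 t 19.875 q [-0.24  0.48  0.07  1.16  0.   -0.01] pos [ 0.6398 -0.0711  0.1576] F [-0.7  3.2  7. ] w 0.0372 g 41.30926430225372
```

>>> jog_arm:
  series:
    - [0,0,0,0,0,8,3.4]
    - [0,0,0.02,0,0,16,3.4]
    - [0,0,0.02,0,0,16,3.4]

```text
time_s: 20.25
tool_pos: [0.6398, -0.0712, 0.1574]
orientation: [0.788, 3.039, 0.0]
force: [-1.7, 3.0, 7.4]
gripper_width: 0.0372
grasp_force: 41.3
```

```bash
python3 -c "
from h import *
s=sense();print(s['moment'],s['joint_torque'][5]);plan(.639,-.0715,.157,327)"
```

```text
[ 0.67551904  0.24360916 -0.05221186] 0.2788854483515024
d cm [ 0.05 -0.07  0.04] rot [-1.000e-01  1.000e-01 -1.761e+02] yaw now 150.9 t 20.25 q [-0.24  0.48  0.07  1.16  0.    0.27] pos [ 0.6398 -0.0712  0.1574] F [-1.7  3.   7.4] w 0.0372 g 41.31515979766846
```

>>> jog_arm:
  series:
    - [0,0,0,0,0,8,3.4]
    - [0,0,0.02,0,0,16,3.4]
    - [0,0,0.02,0,0,16,3.4]

```text
time_s: 20.62
tool_pos: [0.6402, -0.0717, 0.1571]
orientation: [1.203, 2.899, -0.001]
force: [-0.7, 0.4, 7.2]
gripper_width: 0.0367
grasp_force: 41.5
```

```bash
python3 -c "
from h import *
s=sense();print(s['moment'],s['joint_torque'][5]);plan(.639,-.0715,.157,327)"
```

```text
[ 0.28025167  0.02800634 -0.07238873] 0.25984419509768486
d cm [ 0.1  -0.07  0.01] rot [  0.2  -0.  167.9] yaw now 134.9 t 20.625 q [-0.24  0.48  0.07  1.16 -0.    0.55] pos [ 0.6402 -0.0717  0.1571] F [-0.7  0.4  7.2] w 0.0367 g 41.52698814868927
```

```bash
python3 - <<'E'
from h import *
a=np.radians(7.4)
shot('top','t3');shot('wrist','w5')
for nm in('t0','t1','t2','t3','w3','p_wrist','w5'):
    c=load(nm);P=cloud(c);Q=P[c['depth']>0]
    d=Q[:,:2]-[.638,-.072];X=d@[np.cos(a),np.sin(a)];Y=d@[-np.sin(a),np.cos(a)];z=Q[:,2]
    f=(X<-.021)&(X>-.04)&(abs(Y)<.02)&(z<.09)&(z>.03)
    g=(abs(Y)<.088)&(abs(Y)>.04)&(abs(X)<.018)&(abs(z-.125)<.006)
    print(nm,f.sum(),np.median(z[f]) if f.any() else '',z[f].std() if f.any() else '','beam',g.sum(),np.median(z[g]) if g.any() else '')
E
```

```text
t0 53 0.04001498782997781 0.0021483664092957215 beam 500 0.12520516199771686
t1 55 0.04029393784994695 0.0026425530682249432 beam 500 0.12531370702250666
t2 0   beam 0 
t3 0   beam 0 
w3 736 0.03782867756930021 0.002112863259131605 beam 0 
p_wrist 27 0.03836828151055639 0.0003596195553764811 beam 0 
w5 483 0.036270901407273015 0.001055367694474332 beam 7506 0.123981916720981
```

View pics/w5.png

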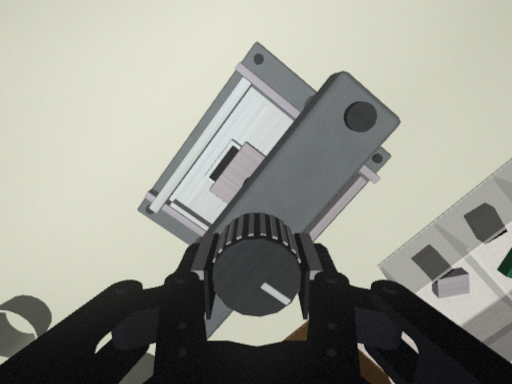

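The wrist view shows the nut's raised line at (275,293), so the nut's angle can be measured. I'll turn a little more and check whether it still moves.

```bash
cat >> h.py <<'E'
def line(f,zt=.1675):
    c=load(f);K=c['mtx'];V=c['view'];im=c['img'].astype(int)
    ax=np.array([.6395,-.0714])
    v,u=np.mgrid[:384,:512];r=np.stack([(u-K[0,2])/K[0,0],-(v-K[1,2])/K[1,1],-np.ones(u.shape)],-1)@V[:3,:3]
    o=-V[:3,:3].T@V[:3,3];t=(zt-o[2])/r[...,2];p=(o+r*t[...,None])[...,:2]-ax
    m=(np.hypot(p[...,0],p[...,1])<.0165)&(im.min(2)>110)
    q=p[m];g=q.mean(0);w=np.linalg.svd(q-g)[2][0];w=w*np.sign(w@g)
    print(f,m.sum(),'centroid mm',(g*1000).round(1),'yaw centroid',np.degrees(np.arctan2(g[1],g[0])).round(1),'yaw pca',np.degrees(np.arctan2(w[1],w[0])).round(1))
E
python3 -c "
from h import *
for f in('t0','t1'): line(f,.1695)
line('w4',.1695);line('w5')"
```

```text
t0 7 centroid mm [-9.5 -2.8] yaw centroid -163.4 yaw pca -169.1
t1 8 centroid mm [-7.2 -0.7] yaw centroid -174.3 yaw pca -140.8
w4 79 centroid mm [-9.9 -0.1] yaw centroid -179.5 yaw pca -174.1
w5 230 centroid mm [9.3 1.2] yaw centroid 7.3 yaw pca 53.1
```

>>> jog_arm:
  series:
    - [0,0,0,0,0,8,3.4]
    - [0,0,0,0,0,16,3.4]
    - [0,0,0,0,0,16,3.4]

```text
time_s: 21.1
tool_pos: [0.6401, -0.0718, 0.1569]
orientation: [1.593, 2.705, -0.001]
force: [-0.2, -0.1, 5.2]
gripper_width: 0.0371
grasp_force: 41.8
```

```bash
python3 -c "
from h import *
shot('wrist','w6');line('w6');s=sense();print(s['moment'],s['joint_torque'][5]);plan(.639,-.0715,.157,327)"
```

```text
w6 230 centroid mm [9.5 1.8] yaw centroid 11.0 yaw pca 9.2
[0.08069024 0.00135236 0.27045227] 0.4067031014710665
d cm [ 0.08 -0.08 -0.01] rot [  0.2  -0.  152. ] yaw now 119.0 t 21.15 q [-0.24  0.48  0.07  1.16 -0.    0.83] pos [ 0.64   -0.0718  0.1569] F [-0.2 -0.2  5.7] w 0.0368 g 41.80821239948273
```

The nut has bottomed: its line stayed at about 10° through a further 16° turn, and the moment jumped to 0.27 N m. Now backing off 90°.

>>> jog_arm:
  series:
    - [0,0,0,0,0,-8,3.4]
    - [0,0,-0.02,0,0,-16,3.4]
    - [0,0,-0.03,0,0,-24,3.4]
    - [0,0,-0.04,0,0,-32,3.4]
    - [0,0,-0.05,0,0,-40,3.4]
    - [0,0,-0.05,0,0,-48,3.4]
    - [0,0,-0.06,0,0,-56,3.4]
    - [0,0,-0.07,0,0,-64,3.4]
    - [0,0,-0.08,0,0,-72,3.4]
    - [0,0,-0.09,0,0,-80,3.4]
    - [0,0,-0.1,0,0,-90,3.4]
    - [0,0,-0.1,0,0,-90,3.4]
    - [0,0,-0.1,0,0,-90,3.4]

```text
time_s: 22.78
tool_pos: [0.6403, -0.0708, 0.1579]
orientation: [-0.787, 3.039, 0.0]
force: [0.9, 3.6, 5.4]
gripper_width: 0.0366
grasp_force: 41.8
```

```bash
python3 -c "
from h import *
shot('wrist','w7')
for f in('w5','w6','w7'):line(f,.168)
s=sense();print(s['moment'],s['joint_torque'][5]);plan(.639,-.0715,.157,327)
a,b=[load(f)['img'][230:340,190:325] for f in('w6','w7')]
cv2.imwrite('pics/cmp.png',cv2.resize(np.hstack([a,b])[:,:,::-1],None,fx=2.9,fy=2.9))"
```

```text
w5 266 centroid mm [ 9.2 -0.2] yaw centroid -1.0 yaw pca 78.4
w6 248 centroid mm [9.5 1.3] yaw centroid 7.9 yaw pca 82.2
w7 226 centroid mm [-1.  10.2] yaw centroid 95.6 yaw pca 96.9
[ 0.8081265  -0.21386519  0.07728448] 0.05066158133558929
d cm [0.15 0.   0.09] rot [  -0.2    0.  -117.9] yaw now -150.9 t 22.825 q [-0.24  0.48  0.07  1.16  0.   -0.74] pos [ 0.6403 -0.0708  0.1579] F [1.9 3.8 5.7] w 0.0368 g 41.78849458694458
```

View pics/cmp.png

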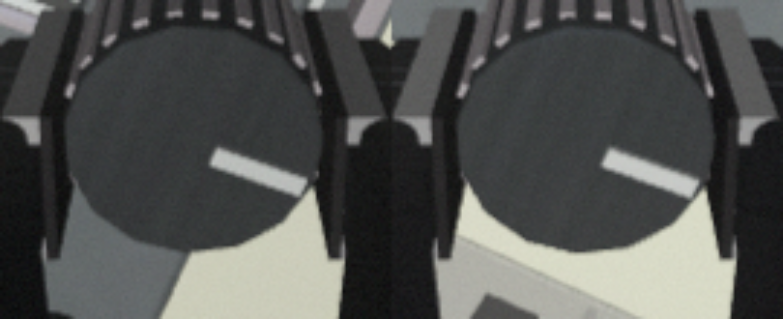

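The line kept its place relative to the fingers, so the nut turned back by about 90°. The slip reading near the stop was a bit soft, so I'll screw down once more with a firmer grip to see whether the line halts at the same angle.

>>> jog_arm:
  series:
    - [0,0,0,0,0,0,3.4]
    - [0,0,0,0,0,0,3.4]
    - [0,0,0,0,0,8,3.4]
    - [0,0,0,0,0,16,3.4]
    - [0,0,0.03,0,0,24,3.4]
    - [0,0,0.04,0,0,32,3.4]
    - [0,0,0.05,0,0,40,3.4]
    - [0,0,0.05,0,0,48,3.4]
    - [0,0,0.06,0,0,56,3.4]
    - [0,0,0.07,0,0,64,3.4]
    - [0,0,0.08,0,0,72,3.4]
    - [0,0,0.09,0,0,80,3.4]
    - [0,0,0.09,0,0,80,3.4]
  squeeze: 70

```text
time_s: 24.45
tool_pos: [0.6402, -0.0717, 0.1571]
orientation: [1.353, 2.833, -0.0]
force: [-0.3, 1.3, 6.7]
gripper_width: 0.0364
grasp_force: 69.3
```

```bash
sed -i 's/<.0165)&(im.min(2)>110)/<.0145)\&(im.min(2)>120)/' h.py; python3 -c "
from h import *
shot('wrist','w8')
for f in('w5','w6','w7','w8'):line(f,.168)
s=sense();print(s['moment'],s['joint_torque'][5]);plan(.639,-.0715,.157,327)"
```

```text
w5 181 centroid mm [8.3 2.4] yaw centroid 16.1 yaw pca 6.7
w6 187 centroid mm [8.4 2.4] yaw centroid 15.7 yaw pca 6.7
w7 178 centroid mm [-0.8  9.1] yaw centroid 95.2 yaw pca 96.8
w8 186 centroid mm [8.1 3.7] yaw centroid 24.8 yaw pca 16.1
[ 0.14688655 -0.00536873 -0.05165534] 0.011101994023192674
d cm [ 0.09 -0.08  0.01] rot [  0.2  -0.  162. ] yaw now 129.0 t 24.5 q [-0.24  0.48  0.07  1.16 -0.    0.65] pos [ 0.6402 -0.0717  0.1571] F [-0.1  1.5  6.2] w 0.0362 g 69.26223635673523
```

>>> jog_arm:
  series:
    - [0,0,0,0,0,8,3.4]
    - [0,0,0,0,0,16,3.4]
    - [0,0,0,0,0,24,3.4]
    - [0,0,0,0,0,30,3.4]
    - [0,0,0,0,0,30,3.4]

```text
time_s: 25.12
tool_pos: [0.6399, -0.0724, 0.1569]
orientation: [2.038, 2.387, -0.002]
force: [-0.8, -2.0, 4.7]
gripper_width: 0.0366
grasp_force: 70.0
```

```bash
python3 -c "
from h import *
shot('wrist','w9');line('w9',.168)
s=sense();print(s['moment'],s['joint_torque'][5]);plan(.639,-.0715,.157,327)"
```

```text
w9 192 centroid mm [8.6 2.4] yaw centroid 15.3 yaw pca 5.3
[-0.34870427  0.18087459  0.04987628] 0.15839279629290104
d cm [ 0.11 -0.07 -0.01] rot [  0.2   0.  132. ] yaw now 99.0 t 25.175 q [-0.24  0.48  0.07  1.16 -0.    1.18] pos [ 0.6399 -0.0724  0.1569] F [-0.2 -1.4  5.8] w 0.0363 g 69.98888969421387
```

The stop is confirmed: the line halted at about 6° again (6.7, 6.7, 5.3) while the fingers slipped on. Final back-off of 90°.

>>> jog_arm:
  series:
    - [0,0,0,0,0,-8,3.4]
    - [0,0,-0.02,0,0,-16,3.4]
    - [0,0,-0.03,0,0,-24,3.4]
    - [0,0,-0.04,0,0,-32,3.4]
    - [0,0,-0.05,0,0,-40,3.4]
    - [0,0,-0.05,0,0,-48,3.4]
    - [0,0,-0.06,0,0,-56,3.4]
    - [0,0,-0.07,0,0,-64,3.4]
    - [0,0,-0.08,0,0,-72,3.4]
    - [0,0,-0.09,0,0,-80,3.4]
    - [0,0,-0.1,0,0,-90,3.4]
    - [0,0,-0.1,0,0,-90,3.4]
    - [0,0,-0.1,0,0,-90,3.4]

```text
time_s: 26.8
tool_pos: [0.641, -0.0709, 0.1579]
orientation: [-0.242, 3.129, 0.0]
force: [4.9, 4.4, 5.6]
gripper_width: 0.0362
grasp_force: 69.9
```

```bash
python3 -c "
from h import *
shot('wrist','w10');line('w10',.168);plan(.639,-.0715,.157,327)
c=load('w10');P=cloud(c);Q=P[c['depth']>0];a=np.radians(7.4)
d=Q[:,:2]-[.6385,-.072];X=d@[np.cos(a),np.sin(a)];Y=d@[-np.sin(a),np.cos(a)];z=Q[:,2]
f=(z>.04)&(z<.053)&(X<-.04)&(abs(Y)<.055)&(X>-.12);print('panel',f.sum(),np.percentile(X[f],[2,98]) if f.any() else '')"
```

```text
w10 186 centroid mm [-0.8  9.1] yaw centroid 95.0 yaw pca 96.3
d cm [ 0.21 -0.03  0.09] rot [-3.000e-01  1.000e-01 -1.381e+02] yaw now -171.1 t 26.85 q [-0.24  0.48  0.07  1.16  0.   -0.39] pos [ 0.641  -0.0709  0.1579] F [4.8 3.3 5.4] w 0.0365 g 69.92330431938171
panel 1785 [-0.05931308 -0.05144882]
```

The nut is 90° back from its stop and still gripped, and the tray front hasn't moved. Handing in.

```bash
python3 -c "
from h import *
print(job_done())"
```

```text
the job is handed in; nothing more can be done
None
```

I handed the job in at about 27 s; no verdict came back. By my measurements the display lies flat and glass up in the tray, the tray is fully in, and the nut was bottomed twice, then backed off about 90° and is still gripped.

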